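Sort the turned parts into their carriers

TASK

Sort the loose finished parts into their workpiece carriers, each seated upright in a pocket of its own: the two bronze bushes into the green carrier, the valve body into either square pocket of the yellow carrier, and the steel collar into the empty pocket of the blue carrier with the steel ring laid flat and centred on top of it, like the finished pair beside it. Set every part down rather than dropping it, and leave the finished pair where it is.

Things in the scene. Friction and masses are not known exactly. Their poses are not given: they have to be found in the camera images.
- long_bush: Plain bronze tube-shaped bush, standing: 56 mm diameter, 125 mm tall, about 0.7 kg. Origin at the centre of its underside, z up its axis.
- short_bush: Plain bronze bush, slimmer and a little shorter, standing: 50 mm diameter, 115 mm tall, about 0.66 kg. Origin at the centre of its underside, z up its axis.
- steel_collar: Thick grey steel collar, standing: 58 mm diameter, 56 mm tall, about 0.6 kg. Origin at the centre of its underside, z up its axis.
- steel_ring: Flat grey steel ring lying on the bench: 56 mm outside diameter, 14 mm thick, about 0.13 kg. Origin at the centre of its underside, z up its axis.
- valve_body: Valve body, standing: a steel cross block 44 x 42 mm and 46 mm tall below, a round bronze head of 34 mm diameter above it from 46 to 98 mm height; about 0.62 kg. Grip it by the head. Origin on the underside, z up; the axis of the head (and the middle of the block) lies at x = +2 mm, y = 0 in its frame.
- green_carrier: Green plastic carrier board, for bronze bushes. 206 x 116 x 20 mm, held fast to the bench. Origin at the centre of its underside; x along the short side, y along the long one. Two round pockets of 72 mm diameter, both empty, 12 mm deep (floor 8 mm above the bench), centred at y = -47 and +47 mm.
- blue_carrier: Blue plastic carrier board for steel collar and ring pairs. 206 x 116 x 20 mm, held fast to the bench. Origin at the centre of its underside; x along the short side, y along the long one. Two round pockets of 78 mm diameter, 12 mm deep (floor 8 mm above the bench), centred at y = -47 and +47 mm. The finished pair stands in the one at -47; the one at +47 is empty.
- yellow_carrier: Yellow plastic carrier board, for valve bodies. 206 x 116 x 20 mm, held fast to the bench. Origin at the centre of its underside; x along the short side, y along the long one. Two square pockets 64 x 64 mm, both empty, 12 mm deep (floor 8 mm above the bench), centred at y = -47 and +47 mm. The valve body fits any way round.
- done_collar: Steel collar of the finished pair, 68 mm diameter, 50 mm tall, loose in its pocket of the blue carrier. Not to be disturbed. Origin at the centre of its underside, z up its axis.
- done_ring: Steel ring of the finished pair, 68 mm diameter, 18 mm thick, lying loose on that collar. Not to be disturbed. Origin at the centre of its underside, z up its axis.
There are look-alikes about, which are no part of the job. Leave any black or turquoise look-alike of the short_bush alone.

How it is judged:
By the outcome, as a careful person would: the job done as asked, in the order asked, and still so for the second after the job is handed in, with the robot touching nothing.
It also fails if it takes over 120 s, if anything falls off the work surface, if the arm or the gripper's body presses on something with over 40 N, if the wrist force passes 120 N, or if a joint passes its speed limit or range.

ROBOT

A 7-joint arm with a two-finger parallel gripper is mounted at the origin on a cart in front of the work surface, level with it; the furniture and walls round the work are solid. World frame = base frame: x ahead of the robot, y to its left, z up, the work surface at z = 0. Lengths are in m, angles in rad, forces in N, time in s.
With the tool pointing down it reaches from about 0.425 to 0.925 m from the base axis. Payload 6.8 kg.
Tool frame: the origin (TCP) lies at the very end of the fingers, on their centre line; the grasp point (between the pads) lies bot.tcp_to_grasp behind it (bot.tcp_to_grasp is the distance from the TCP to the grasp point, in m); z points along the fingers, y is the line along which they close (so a half turn about z gives the same grasp; the last joint's range is limited). The gripper opens to 85 mm and grips with 20 to 120 N. Pads are 22 mm wide; open, the fingers measure 114 mm over their backs; the gripper's body (76 mm by 85 mm) begins 54 mm behind the grasp point. The pads swing forward as they close: fully open they stand 13 mm farther back than shut.
Start: joints at [-1.304, 0.477, 0.022, 1.555, -0.011, 1.109, -0.083], TCP at [0.247, 0.628, 0.231] pointing down, gripper open.
Joint ranges: [-2.96, 2.96], [-0.34, 2.1], [-1.41, 1.46], [0.24, 2.44], [-1.37, 4.51], [0.17, 1.92], [-2.96, 2.96]. Speed limits (rad/s): [2.39, 2.39, 3.14, 3.14, 3.14, 3.14, 3.14].

INTERFACE

Orientations are given as a unit quaternion [w, x, y, z].
In Python, from station import bot gives the robot as it stands.
- The arm moves only by the tool servo_tool, never from a script. Its argument "motion" is a list that holds one entry, the list of rows, each a list of 7 numbers: the shift along the tool's x, y, z in m, then the turn, a rotation vector about the tool's x, y, z in units of 5 degrees (1.0 is 5 degrees), then the opening, from 0 (shut) to 1 (fully open). A call has 1 to 20 rows; each row is the pose to reach, as a shift and turn from the pose commanded when the call began, along the tool's axes at that moment; what a row does not reach only later rows make up. A row lasts 1/12 s, in which the tool goes at most 41.7 mm and 7.16 degrees, less where a joint would pass 70% of its speed; a pose out of reach is approached as far as the arm can. A call with a gripper value outside its range is refused whole. The fingers move at their own pace and stop on an object; "grip_force" is the grip in N (left out, the last holds). Time passes only in rows, so rows that repeat a pose let the fingers close. It gives the time, the measured TCP pose, the force, the opening and the grip force at its end, in the units of the state.
- bot.get_obs(): the state, without advancing time (a new reading comes with each control period).
- bot.read_camera(name): name is "side" or "top" or "wrist"; returns a dict with "img" (420x560x3 uint8, red, green, blue), "K" (3x3 intrinsics, pixels), "k1" (the pictures are not rectified: a ray, as slopes to the right and down, at radius r is drawn at 1 + k1 r^2 times it, then the intrinsics apply), "pose" (4x4, takes a point from camera to world coordinates). Camera axes: x right, y down, z forward; pixel columns grow to the right and rows downward; lengths in m; the calibration is good to about 2 mm. A picture is of the moment at which its call begins. There is no depth.
- bot.hand_in(): hands the job in; it is judged then, once.
The state is a dict: "t": time; "q": joint angles; "joint_vel": joint speeds; "joint_torque": joint torques, N m; "eef_pos": TCP position; "tool_rot": TCP orientation; "contact_force": force on the tool from outside, world axes, zero at the start; "torque": the same for the moment, N m; "gripper_width": opening from 0.0 (shut) to 1.0 (fully open); "grasp_force": force on a finger pad.
Only numpy, scipy, OpenCV 4.12 (cv2) and the standard library are available. Lean on these libraries where they do the work, as an engineer would, in place of code of your own. Each camera call takes 0.05 s, during which the arm holds its last target. There are 200 camera calls.

## Working session

There is one attempt and no reset: what is moved stays moved. The work goes in short steps, Python scripts to look and compute and a tool call to move; the robot and the scene stay as the last step left them, time stands still between calls to the robot, and variables do not carry over. Pictures are saved under pics/ and viewed, at most 14 in all, crops included, and the job is handed in when it is done.

Besides the shell and the picture viewer there is one more tool, called after "Emit:" as name(argument=value, ...) on one line, values as JSON. servo_tool: Moves the arm, as the interface text tells. Its arguments: {"type":"object","properties":{"motion":{"type":"array"},"grip_force":{"type":"number"}},"required":["motion"]}

```bash
mkdir -p pics; python3 - <<'E'
from station import bot
import cv2
for n in("top","side"):
    c=bot.read_camera(n); cv2.imwrite(f"pics/{n}0.png",c["img"][:,:,::-1]); print(n,c["K"].tolist(),c["k1"],c["pose"].round(4).tolist())
print(bot.get_obs(),bot.tcp_to_grasp)
E
```

```text
top [[422.8788106806107, 0.0, 276.55800821648086], [0.0, 422.8788106806107, 207.66863510959809], [0.0, 0.0, 1.0]] -0.022345748715278346 [[0.0013, -0.9959, 0.0908, 0.4292], [-1.0, -0.0005, 0.0089, 0.014], [-0.0088, -0.0908, -0.9958, 0.9902], [0.0, 0.0, 0.0, 1.0]]
side [[450.977171817536, 0.0, 277.14100084163], [0.0, 450.977171817536, 215.44919249813282], [0.0, 0.0, 1.0]] 0.00476885486633012 [[-0.987, -0.0942, 0.1306, 0.3632], [-0.1608, 0.6208, -0.7673, 0.9215], [-0.0088, -0.7783, -0.6278, 0.8339], [0.0, 0.0, 0.0, 1.0]]
{'t': 0.1, 'q': array([-1.3040882 ,  0.47774174,  0.02234226,  1.55633932, -0.01152792,
        1.10927931, -0.08315374]), 'joint_vel': array([ 7.00219946e-04, -2.28880875e-03,  5.89839817e-04, -4.15694907e-03,
       -9.72063516e-05, -8.99252202e-04,  9.10946407e-04]), 'joint_torque': array([ 3.94146904e-03, -5.97761679e+01,  1.61317136e+00, -2.81951594e+01,
        1.27544085e-02,  5.05486300e-03, -1.65228607e-05]), 'eef_pos': array([0.2469234 , 0.62765233, 0.23041221]), 'tool_rot': array([-1.06025803e-04,  1.86331418e-01,  9.82486606e-01, -8.13114114e-04]), 'contact_force': array([ 0.22382344, -0.27532673, -0.04666382]), 'torque': array([-0.00040804, -0.04260899, -0.01028117]), 'grasp_force': 0.0, 'gripper_width': 1.0044976472793914} 0.0187
```

View pics/top0.png

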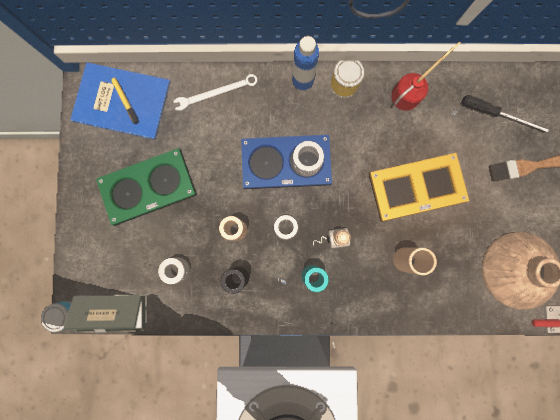

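View pics/side0.png

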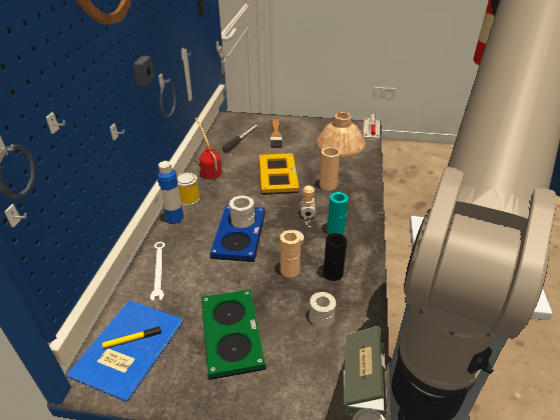

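```bash
python3 - <<'E'
import cv2
a=cv2.imread("pics/top0.png")
for n,x in(("L",90),("R",300)):
    c=cv2.resize(a[140:300,x:x+250],None,fx=3.2,fy=3.2,interpolation=cv2.INTER_CUBIC)
    cv2.imwrite(f"pics/crop{n}.png",c)
E
cat > h.py <<'E'
import numpy as np,cv2
from station import bot
def w(c,u,v,z):
    K=c["K"];d=np.array([(u-K[0,2])/K[0,0],(v-K[1,2])/K[1,1]]);p=d.copy()
    for _ in range(10): p=d/(1+c["k1"]*(p@p))
    r=c["pose"][:3,:3]@np.r_[p,1];o=c["pose"][:3,3]
    return (o+r*(z-o[2])/r[2])[:2]
def px(c,P):
    T=np.linalg.inv(c["pose"]);q=T[:3,:3]@np.array(P)+T[:3,3];p=q[:2]/q[2];p=p*(1+c["k1"]*(p@p))
    return p*c["K"][0,0]+c["K"][:2,2]
E
```

```text
(no output)
```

View pics/cropL.png

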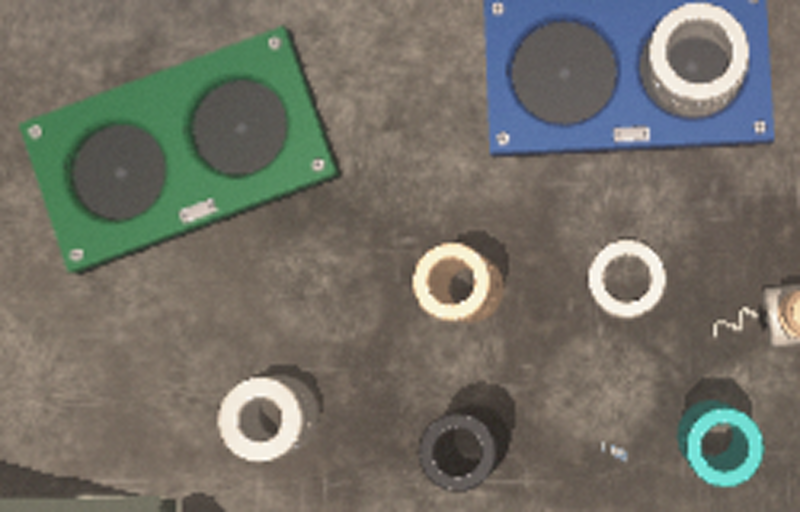

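View pics/cropR.png

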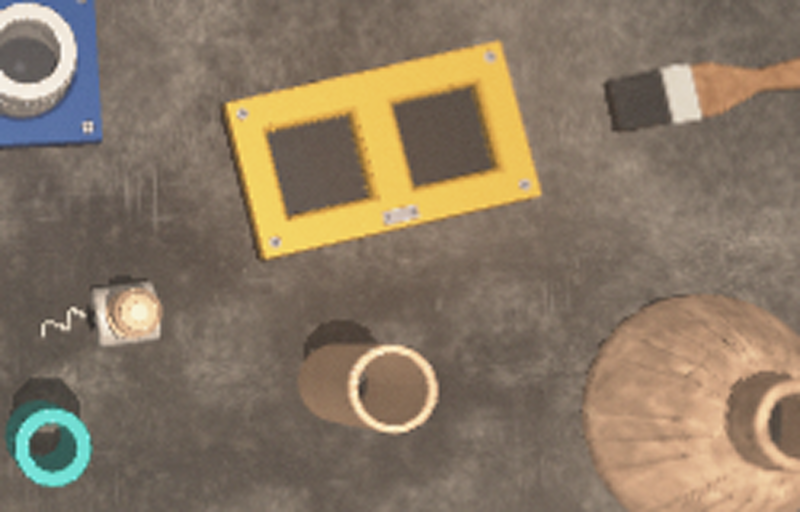

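```bash
python3 - <<'E'
from h import *
c=bot.read_camera("top");s=bot.read_camera("side")
P=dict(green1=(90,120,172,.008),green2=(90,240,128,.008),blue=(90,564,73,.008),donering=(90,699,53,.076),short=(90,452,281,.115),collar=(90,261,419,.056),ring=(90,627,279,.014),
valve=(300,135,312,.098),long=(300,393,389,.125),yel1=(300,321,167,.010),yel2=(300,446,136,.010),black=(90,458,452,.115),turq=(90,725,446,.115))
for n,(x0,X,Y,z) in P.items():
    q=w(c,x0+(X+.5)/3.2-.5,140+(Y+.5)/3.2-.5,z); print(n,q.round(4),px(s,[*q,z]).round(1),"r",np.hypot(*q).round(3))
crop=s["img"][140:380,190:360,::-1]
cv2.imwrite("pics/scrop.png",cv2.resize(crop,None,fx=2.5,fy=2.5,interpolation=cv2.INTER_CUBIC))
E
```

```text
green1 [0.5524 0.3745] [234.2 349.2] r 0.667
green2 [0.585  0.2865] [229.4 314.7] r 0.651
blue [0.6258 0.048 ] [236.  243.4] r 0.628
donering [ 0.6261 -0.0469] [242.2 202.5] r 0.628
short [0.4678 0.1163] [290.7 236.2] r 0.482
collar [0.3755 0.2537] [323.1 300.8] r 0.453
ring [0.4738 0.0018] [293.9 236.2] r 0.474
valve [ 0.4484 -0.1155] [308.8 187.4] r 0.463
long [ 0.3991 -0.2748] [330.9 151.4] r 0.485
yel1 [ 0.5559 -0.2653] [279.6 180.2] r 0.616
yel2 [ 0.5788 -0.3575] [277.1 164.3] r 0.68
black [0.3583 0.1113] [336.6 239.4] r 0.375
turq [ 0.3624 -0.0596] [338.9 196.9] r 0.367
```

View pics/scrop.png

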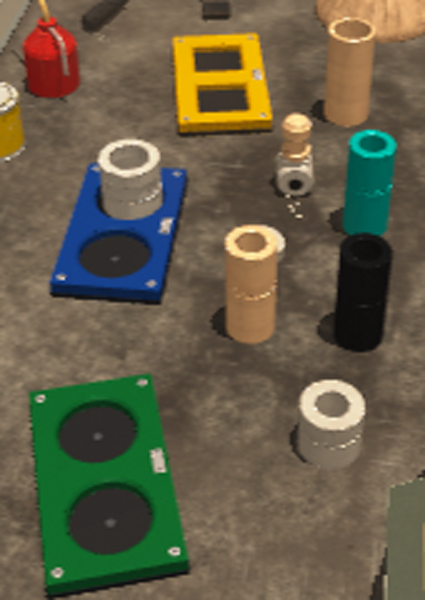

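The pictures show the following:
- **Parts:** the short bush is at top-camera pixel (231,228) and the long bush at (422,262). The collar is at (171,271), the ring at (286,227) and the valve head at (342,237).
- **Look-alikes:** black is at (233,281) and turquoise at (316,279).
- **Empty pockets:** green is at (127,194) and (165,180), blue at (266,163), and yellow at (400,192) and (439,182).

The side view agrees with these positions to about 1 px. I'll start with the short bush, using yaw 0 so that tool x = world y and tool y = world x.

Emit:
servo_tool(motion=[[[-0.393,-0.3955,-0.02,0,0,13.704,1],[-0.393,-0.3955,-0.02,0,0,13.704,1],[-0.393,-0.3955,-0.02,0,0,13.704,1],[-0.393,-0.3955,-0.02,0,0,13.704,1],[-0.393,-0.3955,-0.02,0,0,13.704,1],[-0.393,-0.3955,-0.02,0,0,13.704,1],[-0.393,-0.3955,-0.02,0,0,13.704,1],[-0.393,-0.3955,-0.02,0,0,13.704,1],[-0.393,-0.3955,-0.02,0,0,13.704,1],[-0.393,-0.3955,-0.02,0,0,13.704,1],[-0.393,-0.3955,-0.02,0,0,13.704,1],[-0.393,-0.3955,-0.02,0,0,13.704,1],[-0.393,-0.3955,-0.02,0,0,13.704,1],[-0.393,-0.3955,-0.02,0,0,13.704,1],[-0.393,-0.3955,-0.02,0,0,13.704,1],[-0.393,-0.3955,-0.02,0,0,13.704,1],[-0.393,-0.3955,-0.02,0,0,13.704,1],[-0.393,-0.3955,-0.02,0,0,13.704,1]]])

```text
t: 1.7
eef_pos: [0.4674, 0.1179, 0.2511]
tool_rot: [-0.0, 0.706, 0.708, -0.0]
contact_force: [0.6, 0.6, 0.2]
gripper_width: 0.997
grasp_force: 0.0
```

Emit:
servo_tool(motion=[[[-0.001,0,0.04,0,0,0,1],[-0.001,0,0.08,0,0,0,1],[-0.001,0,0.11,0,0,0,1],[-0.001,0,0.14,0,0,0,1],[-0.001,0,0.16,0,0,0,1],[-0.001,0,0.175,0,0,0,1],[-0.001,0,0.185,0,0,0,1],[-0.001,0,0.185,0,0,0,1],[-0.001,0,0.185,0,0,0,1],[-0.001,0,0.185,0,0,0,0],[-0.001,0,0.185,0,0,0,0],[-0.001,0,0.185,0,0,0,0],[-0.001,0,0.185,0,0,0,0],[-0.001,0,0.185,0,0,0,0],[-0.001,0,0.185,0,0,0,0],[-0.001,0,0.185,0,0,0,0],[-0.001,0,0.185,0,0,0,0],[-0.001,0,0.185,0,0,0,0]]], grip_force=60)

```text
t: 3.2
eef_pos: [0.4685, 0.1156, 0.0674]
tool_rot: [-0.0, 0.707, 0.707, 0.001]
contact_force: [-3.0, -0.4, 7.5]
gripper_width: 0.57
grasp_force: 60.9
```

Emit:
servo_tool(motion=[[[0,0,-0.03,0,0,0,0],[0,0,-0.06,0,0,0,0],[0,0,-0.09,0,0,0,0],[0.03,0.01,-0.1,0,0,0,0],[0.06,0.02,-0.1,0,0,0,0],[0.1,0.033,-0.1,0,0,0,0],[0.14,0.046,-0.1,0,0,0,0],[0.18,0.06,-0.1,0,0,0,0],[0.21,0.07,-0.1,0,0,0,0],[0.24,0.08,-0.1,0,0,0,0],[0.2585,0.084,-0.1,0,0,0,0],[0.2585,0.084,-0.1,0,0,0,0],[0.2585,0.084,-0.1,0,0,0,0],[0.2585,0.084,-0.1,0,0,0,0],[0.2585,0.084,-0.07,0,0,0,0],[0.2585,0.084,-0.04,0,0,0,0],[0.2585,0.084,-0.03,0,0,0,0],[0.2585,0.084,-0.03,0,0,0,0],[0.2585,0.084,-0.03,0,0,0,0],[0.2585,0.084,-0.03,0,0,0,0]]])

```text
t: 4.87
eef_pos: [0.5533, 0.3738, 0.0982]
tool_rot: [0.0, 0.707, 0.707, 0.001]
contact_force: [0.6, 0.1, -6.0]
gripper_width: 0.573
grasp_force: 66.1
```

```bash
python3 - <<'E'
from h import *
for n in("wrist","side"):
    c=bot.read_camera(n); im=c["img"][:,:,::-1]
    if n=="side": im=im[220:400,150:420]; im=cv2.resize(im,None,fx=1.55*1.28,fy=1.55*1.28)
    cv2.imwrite(f"pics/{n}1.png",im); 
a,b=cv2.imread("pics/wrist1.png"),cv2.imread("pics/side1.png")
a=cv2.resize(a,(400,300));b=cv2.resize(b,(400,300));cv2.imwrite("pics/p1.png",np.hstack([a,b]))
o=bot.get_obs();print(o["contact_force"],o["gripper_width"],o["grasp_force"])
E
```

```text
[ 0.96968545  0.86637646 -5.72255998] 0.5734052978198773 66.14153623580933
```

View pics/p1.png

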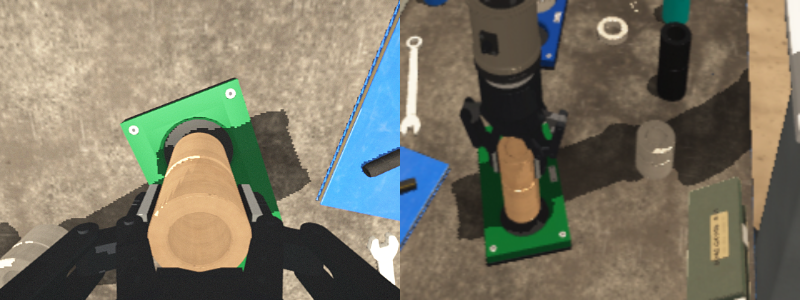

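The bush hangs upright over the far green pocket (wrist picture around (195,165)). Now I'll lower it gently.

Emit:
servo_tool(motion=[[[0.0005,-0.001,0.006,0,0,0,0],[0.0005,-0.001,0.012,0,0,0,0],[0.0005,-0.001,0.017,0,0,0,0],[0.0005,-0.001,0.02,0,0,0,0],[0.0005,-0.001,0.021,0,0,0,0],[0.0005,-0.001,0.022,0,0,0,0],[0.0005,-0.001,0.023,0,0,0,0],[0.0005,-0.001,0.023,0,0,0,0],[0.0005,-0.001,0.023,0,0,0,0]]])

```text
t: 5.72
eef_pos: [0.5506, 0.3743, 0.0756]
tool_rot: [-0.001, 0.707, 0.707, -0.0]
contact_force: [-7.8, -4.2, 14.6]
gripper_width: 0.571
grasp_force: 68.7
```

Emit:
servo_tool(motion=[[[0,0,-0.001,0,0,0,0],[0,0,-0.001,0,0,0,0],[0,0,-0.001,0,0,0,0.65],[0,0,-0.001,0,0,0,0.75],[0,0,-0.001,0,0,0,0.9],[0,0,-0.001,0,0,0,1],[0,0,-0.001,0,0,0,1],[0,0,-0.02,0,0,0,1],[0,0,-0.05,0,0,0,1],[0,0,-0.09,0,0,0,1],[0,0,-0.13,0,0,0,1],[0,0,-0.16,0,0,0,1],[0,0,-0.18,0,0,0,1],[0,0,-0.18,0,0,0,1]]])

```text
t: 6.88
eef_pos: [0.5537, 0.3754, 0.2591]
tool_rot: [0.0, 0.707, 0.707, 0.005]
contact_force: [0.2, 0.9, -0.4]
gripper_width: 0.998
grasp_force: 0.0
```

Emit:
servo_tool(motion=[[[-0.65,-0.1545,0,0,0,0,1],[-0.65,-0.1545,0,0,0,0,1],[-0.65,-0.1545,0,0,0,0,1],[-0.65,-0.1545,0,0,0,0,1],[-0.65,-0.1545,0,0,0,0,1],[-0.65,-0.1545,0,0,0,0,1],[-0.65,-0.1545,0,0,0,0,1],[-0.65,-0.1545,0,0,0,0,1],[-0.65,-0.1545,0,0,0,0,1],[-0.65,-0.1545,0,0,0,0,1],[-0.65,-0.1545,0,0,0,0,1],[-0.65,-0.1545,0,0,0,0,1],[-0.65,-0.1545,0,0,0,0,1],[-0.65,-0.1545,0,0,0,0,1],[-0.65,-0.1545,0,0,0,0,1],[-0.65,-0.1545,0,0,0,0,1],[-0.65,-0.1545,0,0,0,0,1],[-0.65,-0.1545,0,0,0,0,1],[-0.65,-0.1545,0,0,0,0,1],[-0.65,-0.1545,0,0,0,0,1]]])

```text
t: 8.55
eef_pos: [0.3969, -0.2744, 0.2528]
tool_rot: [-0.0, 0.706, 0.708, -0.0]
contact_force: [0.1, 0.5, -0.2]
gripper_width: 0.999
grasp_force: 0.0
```

```bash
python3 - <<'E'
from h import *
o=bot.get_obs();print(o["eef_pos"],o["tool_rot"])
c=bot.read_camera("top"); im=c["img"][140:300,90:350,::-1]
w_=bot.read_camera("wrist")["img"][:,:,::-1]
cv2.imwrite("pics/p2.png",np.hstack([cv2.resize(im,(400,246)),cv2.resize(w_,(328,246))]))
E
```

```text
[ 0.3969283  -0.27439978  0.25279533] [-4.93743983e-04  7.06350164e-01  7.07862418e-01 -4.62959752e-06]
```

View pics/p2.png

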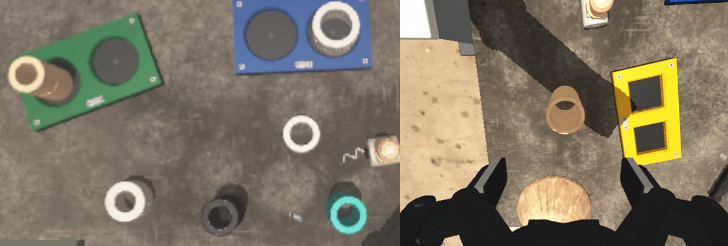

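```bash
python3 - <<'E'
from h import *
c=bot.read_camera("wrist");print(c["pose"].round(3).tolist())
o=bot.get_obs()["eef_pos"]
for P in([.3991,-.2748,.125],[.3991,-.2748,0],[.4484,-.1155,.098],[o[0],o[1],o[2]],[o[0],o[1],.125],[.5559,-.2653,.01]): 
    p=px(c,P);print(P,p.round(),(400+p*328/560).round())
E
```

```text
[[1.0, 0.003, 0.001, 0.397], [0.003, -0.953, -0.303, -0.197], [0.0, 0.303, -0.953, 0.395], [0.0, 0.0, 0.0, 1.0]]
[0.3991, -0.2748, 0.125] [281. 198.] [565. 516.]
[0.3991, -0.2748, 0] [280. 169.] [564. 499.]
[0.4484, -0.1155, 0.098] [346. -11.] [603. 394.]
[np.float64(0.39713713063914463), np.float64(-0.2744146239220322), np.float64(0.2531117461049302)] [278. 272.] [563. 559.]
[np.float64(0.39713713063914463), np.float64(-0.2744146239220322), 0.125] [279. 198.] [563. 516.]
[0.5559, -0.2653, 0.01] [416. 163.] [644. 496.]
```

The short bush stands in the far green pocket. The long bush is centred under the gripper, at wrist pixel (281,198) as predicted.

Emit:
servo_tool(motion=[[[0,0.001,0.04,0,0,0,1],[0,0.001,0.08,0,0,0,1],[0,0.001,0.11,0,0,0,1],[0,0.001,0.14,0,0,0,1],[0,0.001,0.16,0,0,0,1],[0,0.001,0.175,0,0,0,1],[0,0.001,0.181,0,0,0,1],[0,0.001,0.181,0,0,0,1],[0,0.001,0.181,0,0,0,1],[0,0.001,0.181,0,0,0,0],[0,0.001,0.181,0,0,0,0],[0,0.001,0.181,0,0,0,0],[0,0.001,0.181,0,0,0,0],[0,0.001,0.181,0,0,0,0],[0,0.001,0.181,0,0,0,0],[0,0.001,0.181,0,0,0,0],[0,0.001,0.181,0,0,0,0]]])

```text
t: 10.12
eef_pos: [0.3986, -0.2761, 0.0735]
tool_rot: [0.001, 0.707, 0.707, 0.001]
contact_force: [0.2, 1.7, 6.9]
gripper_width: 0.641
grasp_force: 61.6
```

Emit:
servo_tool(motion=[[[0,0,-0.03,0,0,0,0],[0,0,-0.07,0,0,0,0],[0,0,-0.11,0,0,0,0],[0,0,-0.14,0,0,0,0],[0.02,0.007,-0.155,0,0,0,0],[0.06,0.02,-0.155,0,0,0,0],[0.1,0.033,-0.155,0,0,0,0],[0.14,0.046,-0.155,0,0,0,0],[0.18,0.06,-0.155,0,0,0,0],[0.22,0.073,-0.155,0,0,0,0],[0.26,0.086,-0.155,0,0,0,0],[0.3,0.1,-0.155,0,0,0,0],[0.34,0.113,-0.155,0,0,0,0],[0.38,0.126,-0.155,0,0,0,0],[0.42,0.14,-0.155,0,0,0,0],[0.46,0.153,-0.155,0,0,0,0],[0.5,0.166,-0.155,0,0,0,0],[0.53,0.176,-0.155,0,0,0,0],[0.555,0.184,-0.155,0,0,0,0],[0.5626,0.1864,-0.155,0,0,0,0]]])

```text
t: 11.78
eef_pos: [0.5829, 0.2936, 0.226]
tool_rot: [-0.001, 0.705, 0.71, 0.0]
contact_force: [-0.3, 1.6, -5.5]
gripper_width: 0.643
grasp_force: 67.3
```

Emit:
servo_tool(motion=[[[0,0,0,0,0,0,0],[0,0,0,0,0,0,0],[0,0,0.03,0,0,0,0],[0,0,0.06,0,0,0,0],[0,0,0.09,0,0,0,0],[0,0,0.11,0,0,0,0],[0,0,0.12,0,0,0,0],[0,0,0.12,0,0,0,0],[0,0,0.12,0,0,0,0],[0,0,0.12,0,0,0,0]]])

```text
t: 12.62
eef_pos: [0.5853, 0.2866, 0.1092]
tool_rot: [0.001, 0.707, 0.707, 0.001]
contact_force: [0.2, -0.0, -4.8]
gripper_width: 0.643
grasp_force: 67.3
```

Emit:
servo_tool(motion=[[[0,0,0.006,0,0,0,0],[0,0,0.012,0,0,0,0],[0,0,0.018,0,0,0,0],[0,0,0.022,0,0,0,0],[0,0,0.024,0,0,0,0],[0,0,0.025,0,0,0,0],[0,0,0.026,0,0,0,0],[0,0,0.027,0,0,0,0],[0,0,0.027,0,0,0,0],[0,0,0.027,0,0,0,0]]])

```text
t: 13.45
eef_pos: [0.5837, 0.2868, 0.0816]
tool_rot: [-0.001, 0.707, 0.707, -0.0]
contact_force: [-4.4, -0.5, 5.8]
gripper_width: 0.642
grasp_force: 68.3
```

Seated. Release, retreat up 0.18, then travel toward the valve.

Emit:
servo_tool(motion=[[[0,0,0,0,0,0,0.7],[0,0,0,0,0,0,0.8],[0,0,0,0,0,0,0.9],[0,0,0,0,0,0,1],[0,0,0,0,0,0,1],[0,0,-0.02,0,0,0,1],[0,0,-0.05,0,0,0,1],[0,0,-0.09,0,0,0,1],[0,0,-0.13,0,0,0,1],[0,0,-0.15,0,0,0,1],[0,0,-0.15,0,0,0,1]]])

```text
t: 14.37
eef_pos: [0.5871, 0.2876, 0.2363]
tool_rot: [0.001, 0.707, 0.707, 0.005]
contact_force: [0.5, -0.3, 0.4]
gripper_width: 1.003
grasp_force: 0.0
```

Emit:
servo_tool(motion=[[[-0.402,-0.1364,0,0,0,0,1],[-0.402,-0.1364,0,0,0,0,1],[-0.402,-0.1364,0,0,0,0,1],[-0.402,-0.1364,0,0,0,0,1],[-0.402,-0.1364,0,0,0,0,1],[-0.402,-0.1364,0,0,0,0,1],[-0.402,-0.1364,0,0,0,0,1],[-0.402,-0.1364,0,0,0,0,1],[-0.402,-0.1364,0,0,0,0,1],[-0.402,-0.1364,0,0,0,0,1],[-0.402,-0.1364,0,0,0,0,1],[-0.402,-0.1364,0,0,0,0,1],[-0.402,-0.1364,0,0,0,0,1],[-0.402,-0.1364,0,0,0,0,1],[-0.402,-0.1364,0,0,0,0,1]]])

```text
t: 15.62
eef_pos: [0.4481, -0.1136, 0.2301]
tool_rot: [-0.0, 0.706, 0.708, -0.0]
contact_force: [-0.1, 0.7, -0.6]
gripper_width: 1.0
grasp_force: 0.0
```

```bash
python3 - <<'E'
from h import *
c=bot.read_camera("wrist");o=bot.get_obs();print(o["eef_pos"],px(c,[.4484,-.1155,.098]).round(),px(c,[*o["eef_pos"][:2],.08]).round())
im=c["img"][:,:,::-1]; t=bot.read_camera("top")["img"][140:300,90:350,::-1]
cv2.imwrite("pics/p3.png",np.hstack([cv2.resize(t,(400,246)),im[150:396,90:470]]))
E
```

```text
[ 0.44806077 -0.11375076  0.23009322] [279. 198.] [279. 191.]
```

View pics/p3.png

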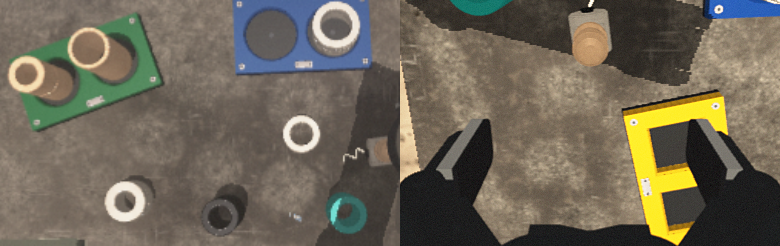

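Both bushes are in their green pockets. The valve head is at wrist pixel (280,195), as predicted.

Emit:
servo_tool(motion=[[[-0.0005,0,0.04,0,0,0,1],[-0.0005,0,0.08,0,0,0,1],[-0.0005,0,0.11,0,0,0,1],[-0.0005,0,0.14,0,0,0,1],[-0.0005,0,0.16,0,0,0,1],[-0.0005,0,0.17,0,0,0,1],[-0.0005,0,0.176,0,0,0,1],[-0.0005,0,0.176,0,0,0,1],[-0.0005,0,0.176,0,0,0,1],[-0.0005,0,0.176,0,0,0,0],[-0.0005,0,0.176,0,0,0,0],[-0.0005,0,0.176,0,0,0,0],[-0.0005,0,0.176,0,0,0,0],[-0.0005,0,0.176,0,0,0,0],[-0.0005,0,0.176,0,0,0,0],[-0.0005,0,0.176,0,0,0,0],[-0.0005,0,0.176,0,0,0,0],[-0.0005,0,0.176,0,0,0,0],[-0.0005,0,0.176,0,0,0,0]]])

```text
t: 17.3
eef_pos: [0.4483, -0.1157, 0.055]
tool_rot: [0.0, 0.707, 0.707, 0.001]
contact_force: [0.6, 1.3, 6.1]
gripper_width: 0.386
grasp_force: 58.8
```

Emit:
servo_tool(motion=[[[0,0,-0.03,0,0,0,0],[0,0,-0.06,0,0,0,0],[0,0,-0.08,0,0,0,0],[-0.02,0.014,-0.08,0,0,0,0],[-0.05,0.036,-0.08,0,0,0,0],[-0.08,0.058,-0.08,0,0,0,0],[-0.11,0.08,-0.08,0,0,0,0],[-0.135,0.097,-0.08,0,0,0,0],[-0.1496,0.1076,-0.08,0,0,0,0],[-0.1496,0.1076,-0.08,0,0,0,0],[-0.1496,0.1076,-0.08,0,0,0,0],[-0.1496,0.1076,-0.06,0,0,0,0],[-0.1496,0.1076,-0.04,0,0,0,0],[-0.1496,0.1076,-0.03,0,0,0,0],[-0.1496,0.1076,-0.03,0,0,0,0],[-0.1496,0.1076,-0.03,0,0,0,0]]])

```text
t: 18.63
eef_pos: [0.5545, -0.2643, 0.084]
tool_rot: [-0.001, 0.707, 0.707, -0.0]
contact_force: [-0.4, 0.8, -4.3]
gripper_width: 0.379
grasp_force: 61.8
```

```bash
python3 - <<'E'
from h import *
o=bot.get_obs();print(o["eef_pos"],o["contact_force"])
t=bot.read_camera("side");im=t["img"][130:230,220:360,::-1]
c=bot.read_camera("wrist")["img"][100:350,110:460,::-1]
cv2.imwrite("pics/p4.png",np.hstack([cv2.resize(im,(350,250),interpolation=cv2.INTER_CUBIC),c]))
E
```

```text
[ 0.55447612 -0.26431895  0.08395323] [-0.35809047  0.8442425  -4.31716065]
```

View pics/p4.png

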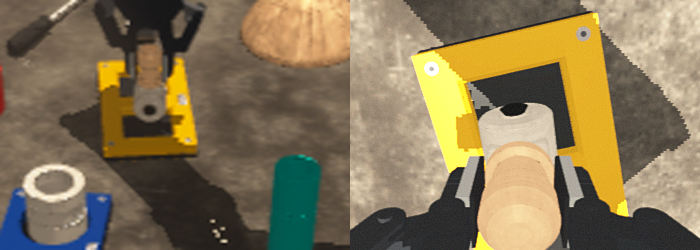

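The valve body hangs over the near yellow pocket. Now I'll lower it.

Emit:
servo_tool(motion=[[[-0.0005,0.001,0.005,0,0,0,0],[-0.0005,0.001,0.01,0,0,0,0],[-0.0005,0.001,0.014,0,0,0,0],[-0.0005,0.001,0.017,0,0,0,0],[-0.0005,0.001,0.018,0,0,0,0],[-0.0005,0.001,0.019,0,0,0,0],[-0.0005,0.001,0.02,0,0,0,0],[-0.0005,0.001,0.0205,0,0,0,0],[-0.0005,0.001,0.0205,0,0,0,0],[-0.0005,0.001,0.0205,0,0,0,0]]])

```text
t: 19.57
eef_pos: [0.5562, -0.2658, 0.0639]
tool_rot: [0.0, 0.707, 0.707, 0.0]
contact_force: [0.2, -0.1, -5.4]
gripper_width: 0.386
grasp_force: 61.8
```

Emit:
servo_tool(motion=[[[0,0,0.0005,0,0,0,0],[0,0,0.001,0,0,0,0],[0,0,0.0015,0,0,0,0],[0,0,0.0015,0,0,0,0],[0,0,0.0015,0,0,0,0]]])

```text
t: 19.98
eef_pos: [0.5563, -0.266, 0.0631]
tool_rot: [0.0, 0.707, 0.707, 0.0]
contact_force: [-2.0, 0.4, 6.1]
gripper_width: 0.383
grasp_force: 62.7
```

Emit:
servo_tool(motion=[[[0,0,0,0,0,0,0.45],[0,0,0,0,0,0,0.6],[0,0,0,0,0,0,0.8],[0,0,0,0,0,0,1],[0,0,0,0,0,0,1],[0,0,0,0,0,0,1],[0,0,-0.02,0,0,0,1],[0,0,-0.05,0,0,0,1],[0,0,-0.09,0,0,0,1],[0,0,-0.13,0,0,0,1],[0,0,-0.15,0,0,0,1],[0,0,-0.15,0,0,0,1]]])

```text
t: 20.98
eef_pos: [0.5586, -0.2677, 0.2177]
tool_rot: [0.004, 0.707, 0.707, 0.002]
contact_force: [0.8, -0.7, -0.1]
gripper_width: 1.003
grasp_force: 0.0
```

Emit:
servo_tool(motion=[[[0.519,-0.181,0,0,0,0,1],[0.519,-0.181,0,0,0,0,1],[0.519,-0.181,0,0,0,0,1],[0.519,-0.181,0,0,0,0,1],[0.519,-0.181,0,0,0,0,1],[0.519,-0.181,0,0,0,0,1],[0.519,-0.181,0,0,0,0,1],[0.519,-0.181,0,0,0,0,1],[0.519,-0.181,0,0,0,0,1],[0.519,-0.181,0,0,0,0,1],[0.519,-0.181,0,0,0,0,1],[0.519,-0.181,0,0,0,0,1],[0.519,-0.181,0,0,0,0,1],[0.519,-0.181,0,0,0,0,1],[0.519,-0.181,0,0,0,0,1],[0.519,-0.181,0,0,0,0,1],[0.519,-0.181,0,0,0,0,1],[0.519,-0.181,0,0,0,0,1]]])

```text
t: 22.48
eef_pos: [0.3757, 0.2516, 0.2121]
tool_rot: [0.0, 0.708, 0.706, -0.0]
contact_force: [0.8, 1.1, -0.7]
gripper_width: 1.0
grasp_force: 0.0
```

```bash
python3 - <<'E'
from h import *
o=bot.get_obs();print(o["eef_pos"],o["tool_rot"])
t=bot.read_camera("top")["img"][140:260,340:480,::-1]
c=bot.read_camera("wrist");im=c["img"][120:370,110:460,::-1]
print(px(c,[.3755,.2537,.056])-[110,120])
cv2.imwrite("pics/p5.png",np.hstack([cv2.resize(t,(292,250),interpolation=cv2.INTER_CUBIC),im]))
E
```

```text
[0.37567583 0.25157285 0.21214729] [ 3.49290967e-05  7.08113925e-01  7.06098174e-01 -1.91403983e-04]
[168.41808309  66.84917279]
```

View pics/p5.png

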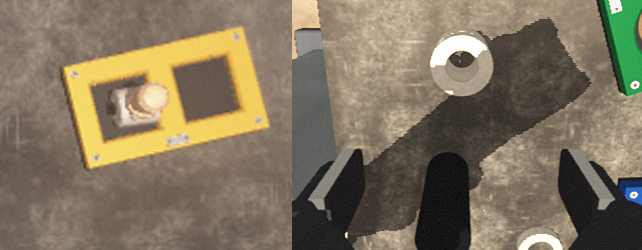

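The valve is seated upright in its pocket. The collar is at wrist crop (170,65), as predicted.

Emit:
servo_tool(motion=[[[0.001,0,0.04,0,0,0,1],[0.001,0,0.08,0,0,0,1],[0.001,0,0.12,0,0,0,1],[0.001,0,0.15,0,0,0,1],[0.001,0,0.175,0,0,0,1],[0.001,0,0.19,0,0,0,1],[0.001,0,0.195,0,0,0,1],[0.001,0,0.195,0,0,0,1],[0.001,0,0.195,0,0,0,1],[0.001,0,0.195,0,0,0,0],[0.001,0,0.195,0,0,0,0],[0.001,0,0.195,0,0,0,0],[0.001,0,0.195,0,0,0,0],[0.001,0,0.195,0,0,0,0],[0.001,0,0.195,0,0,0,0],[0.001,0,0.195,0,0,0,0],[0.001,0,0.195,0,0,0,0]]])

```text
t: 24.0
eef_pos: [0.3759, 0.2549, 0.0187]
tool_rot: [-0.0, 0.707, 0.707, 0.001]
contact_force: [-0.8, -1.0, 9.7]
gripper_width: 0.662
grasp_force: 62.1
```

Emit:
servo_tool(motion=[[[0,0,-0.03,0,0,0,0],[0,0,-0.07,0,0,0,0],[0,0,-0.1,0,0,0,0],[-0.02,0.025,-0.1,0,0,0,0],[-0.045,0.055,-0.1,0,0,0,0],[-0.07,0.085,-0.1,0,0,0,0],[-0.095,0.115,-0.1,0,0,0,0],[-0.12,0.145,-0.1,0,0,0,0],[-0.145,0.176,-0.1,0,0,0,0],[-0.17,0.206,-0.1,0,0,0,0],[-0.19,0.23,-0.1,0,0,0,0],[-0.206,0.25,-0.1,0,0,0,0],[-0.206,0.25,-0.1,0,0,0,0],[-0.206,0.25,-0.1,0,0,0,0],[-0.206,0.25,-0.07,0,0,0,0],[-0.206,0.25,-0.04,0,0,0,0],[-0.206,0.25,-0.03,0,0,0,0],[-0.206,0.25,-0.03,0,0,0,0],[-0.206,0.25,-0.03,0,0,0,0]]])

```text
t: 25.58
eef_pos: [0.6244, 0.0489, 0.0473]
tool_rot: [-0.001, 0.707, 0.707, -0.001]
contact_force: [0.5, 0.5, -5.3]
gripper_width: 0.667
grasp_force: 69.1
```

Emit:
servo_tool(motion=[[[0,0,0.006,0,0,0,0],[0,0,0.011,0,0,0,0],[0,0,0.015,0,0,0,0],[0,0,0.018,0,0,0,0],[0,0,0.019,0,0,0,0],[0,0,0.02,0,0,0,0],[0,0,0.02,0,0,0,0],[0,0,0.02,0,0,0,0]]])

```text
t: 26.25
eef_pos: [0.6253, 0.0482, 0.0274]
tool_rot: [0.0, 0.707, 0.707, 0.0]
contact_force: [-0.0, -0.5, -6.5]
gripper_width: 0.665
grasp_force: 69.3
```

Emit:
servo_tool(motion=[[[0,0,0.0005,0,0,0,0],[0,0,0.001,0,0,0,0],[0,0,0.0015,0,0,0,0],[0,0,0.0015,0,0,0,0],[0,0,0.0015,0,0,0,0]]])

```text
t: 26.67
eef_pos: [0.6254, 0.0482, 0.0268]
tool_rot: [-0.0, 0.707, 0.707, 0.0]
contact_force: [-4.7, 0.1, 4.8]
gripper_width: 0.666
grasp_force: 70.8
```

Emit:
servo_tool(motion=[[[0,0,0,0,0,0,0.72],[0,0,0,0,0,0,0.8],[0,0,0,0,0,0,0.9],[0,0,0,0,0,0,1],[0,0,0,0,0,0,1],[0,0,-0.02,0,0,0,1],[0,0,-0.05,0,0,0,1],[0,0,-0.09,0,0,0,1],[0,0,-0.12,0,0,0,1],[-0.0464,-0.1516,-0.12,0,0,0,1],[-0.0464,-0.1516,-0.12,0,0,0,1],[-0.0464,-0.1516,-0.12,0,0,0,1],[-0.0464,-0.1516,-0.12,0,0,0,1],[-0.0464,-0.1516,-0.12,0,0,0,1],[-0.0464,-0.1516,-0.12,0,0,0,1],[-0.0464,-0.1516,-0.12,0,0,0,1],[-0.0464,-0.1516,-0.12,0,0,0,1]]])

```text
t: 28.08
eef_pos: [0.4752, 0.0024, 0.1462]
tool_rot: [0.001, 0.707, 0.707, 0.001]
contact_force: [-0.3, -0.2, 0.2]
gripper_width: 0.994
grasp_force: 0.0
```

```bash
python3 - <<'E'
from h import *
o=bot.get_obs();print(o["eef_pos"],o["tool_rot"])
t=bot.read_camera("side");s=t["img"][180:260,200:300,::-1]
c=bot.read_camera("wrist");im=c["img"][60:420,80:480,::-1]
print((px(c,[.4738,.0018,.014])-[80,60])*1,px(t,[.6258,.048,.064]))
cv2.imwrite("pics/p6.png",np.hstack([cv2.resize(s,(400,360),interpolation=cv2.INTER_CUBIC),im]))
E
```

```text
[0.47524089 0.0023795  0.1461802 ] [6.94419007e-04 7.06790953e-01 7.07421860e-01 6.15091409e-04]
[196.77897803 136.61303295] [234.59983297 227.67485396]
```

View pics/p6.png

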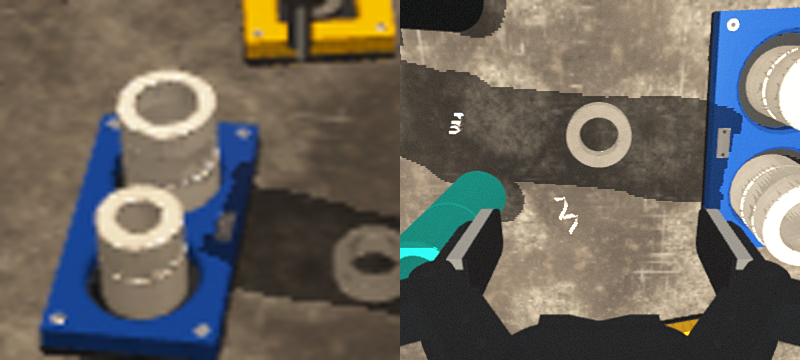

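The collar is seated, with its top at side pixel (235,228) as predicted. The ring is at wrist crop (199,134). Next I'll grasp the ring.

Emit:
servo_tool(motion=[[[-0.001,-0.0005,0.04,0,0,0,1],[-0.001,-0.0005,0.08,0,0,0,1],[-0.001,-0.0005,0.11,0,0,0,1],[-0.001,-0.0005,0.13,0,0,0,1],[-0.001,-0.0005,0.138,0,0,0,1],[-0.001,-0.0005,0.142,0,0,0,1],[-0.001,-0.0005,0.144,0,0,0,1],[-0.001,-0.0005,0.144,0,0,0,1],[-0.001,-0.0005,0.144,0,0,0,1],[-0.001,-0.0005,0.144,0,0,0,0.8],[-0.001,-0.0005,0.144,0,0,0,0.7],[-0.001,-0.0005,0.144,0,0,0,0.5],[-0.001,-0.0005,0.144,0,0,0,0.5],[-0.001,-0.0005,0.144,0,0,0,0.5],[-0.001,-0.0005,0.144,0,0,0,0.5],[-0.001,-0.0005,0.144,0,0,0,0.5],[-0.001,-0.0005,0.144,0,0,0,0.5]]], grip_force=45)

```text
t: 29.6
eef_pos: [0.4737, 0.0011, 0.0029]
tool_rot: [0.0, 0.707, 0.707, 0.001]
contact_force: [-1.6, 0.9, 12.8]
gripper_width: 0.633
grasp_force: 44.8
```

Emit:
servo_tool(motion=[[[0,0,-0.03,0,0,0,0.5],[0,0,-0.06,0,0,0,0.5],[0,0,-0.09,0,0,0,0.5],[0,0,-0.1,0,0,0,0.5],[0.01,0.03,-0.1,0,0,0,0.5],[0.02,0.06,-0.1,0,0,0,0.5],[0.03,0.09,-0.1,0,0,0,0.5],[0.038,0.12,-0.1,0,0,0,0.5],[0.0452,0.14,-0.1,0,0,0,0.5],[0.0452,0.1517,-0.1,0,0,0,0.5],[0.0452,0.1517,-0.1,0,0,0,0.5],[0.0452,0.1517,-0.1,0,0,0,0.5],[0.0452,0.1517,-0.1,0,0,0,0.5],[0.0452,0.1517,-0.09,0,0,0,0.5],[0.0452,0.1517,-0.08,0,0,0,0.5],[0.0452,0.1517,-0.076,0,0,0,0.5],[0.0452,0.1517,-0.076,0,0,0,0.5],[0.0452,0.1517,-0.076,0,0,0,0.5],[0.0452,0.1517,-0.076,0,0,0,0.5]]])

```text
t: 31.18
eef_pos: [0.6248, 0.0459, 0.0779]
tool_rot: [0.0, 0.707, 0.707, 0.0]
contact_force: [0.1, 0.8, -1.0]
gripper_width: 0.627
grasp_force: 49.0
```

```bash
python3 - <<'E'
from h import *
o=bot.get_obs();print(o["eef_pos"],o["contact_force"],o["gripper_width"])
t=bot.read_camera("side");s=t["img"][180:260,200:300,::-1]
c=bot.read_camera("wrist");im=c["img"][60:420,80:480,::-1]
print(px(c,[.6254,.047,.078])-[80,60],px(c,[.6254,.047,.064])-[80,60])
cv2.imwrite("pics/p7.png",np.hstack([cv2.resize(s,(400,360),interpolation=cv2.INTER_CUBIC),im]))
E
```

```text
[0.62479648 0.04594223 0.07786099] [ 0.12778977  0.845933   -1.03228643] 0.6265897385075598
[199.29075802 209.81960971] [199.23658197 196.67618773]
```

View pics/p7.png

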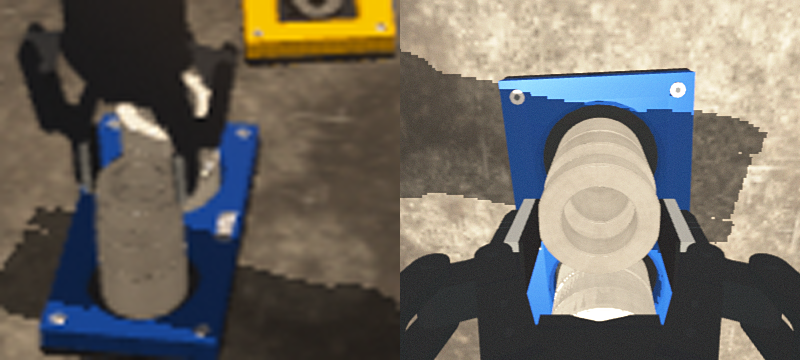

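The ring is held level above the collar and lines up with it. Now I'll lower it.

Emit:
servo_tool(motion=[[[0.0003,0.0005,0.003,0,0,0,0.5],[0.0003,0.0005,0.006,0,0,0,0.5],[0.0003,0.0005,0.008,0,0,0,0.5],[0.0003,0.0005,0.009,0,0,0,0.5],[0.0003,0.0005,0.0095,0,0,0,0.5],[0.0003,0.0005,0.01,0,0,0,0.5],[0.0003,0.0005,0.0105,0,0,0,0.5],[0.0003,0.0005,0.0105,0,0,0,0.5],[0.0003,0.0005,0.0105,0,0,0,0.5]]])

```text
t: 32.03
eef_pos: [0.6252, 0.0464, 0.0673]
tool_rot: [-0.0, 0.707, 0.707, 0.0]
contact_force: [-0.0, -0.2, -1.2]
gripper_width: 0.627
grasp_force: 49.0
```

Emit:
servo_tool(motion=[[[0,0,0.0005,0,0,0,0.5],[0,0,0.001,0,0,0,0.5],[0,0,0.001,0,0,0,0.5],[0,0,0.001,0,0,0,0.5]]])

```text
t: 32.37
eef_pos: [0.6254, 0.0463, 0.0671]
tool_rot: [-0.0, 0.707, 0.707, 0.0]
contact_force: [-3.2, -0.0, 5.9]
gripper_width: 0.63
grasp_force: 49.8
```

Emit:
servo_tool(motion=[[[0,0,0,0,0,0,0.66],[0,0,0,0,0,0,0.7],[0,0,0,0,0,0,0.75],[0,0,0,0,0,0,0.82],[0,0,0,0,0,0,0.9],[0,0,0,0,0,0,0.95],[0,0,-0.01,0,0,0,0.95],[0,0,-0.03,0,0,0,0.95],[0,0,-0.06,0,0,0,0.95],[0,0,-0.1,0,0,0,0.95],[0,-0.04,-0.13,0,0,0,0.95],[0,-0.08,-0.13,0,0,0,0.95],[0.0,-0.12,-0.13,0,0,0,0.95],[0.04,-0.13,-0.13,0,0,0,0.95],[0.08,-0.13,-0.13,0,0,0,0.95],[0.12,-0.13,-0.13,0,0,0,0.95],[0.16,-0.13,-0.13,0,0,0,0.95],[0.2,-0.13,-0.13,0,0,0,0.95],[0.2,-0.13,-0.13,0,0,0,0.95],[0.2,-0.13,-0.13,0,0,0,0.95]]])

```text
t: 34.03
eef_pos: [0.4948, 0.2493, 0.1967]
tool_rot: [-0.0, 0.705, 0.709, 0.0]
contact_force: [0.2, -1.2, -0.0]
gripper_width: 0.952
grasp_force: 0.0
```

```bash
python3 - <<'E'
from h import *
o=bot.get_obs();print(o["eef_pos"],o["contact_force"])
t=bot.read_camera("side");s=t["img"][170:260,200:300,::-1]
c=bot.read_camera("top");im=c["img"][125:205,225:345,::-1]
print(px(c,[.6254,.047,.078])-[225,125],px(t,[.6254,.047,.078])-[200,170])
cv2.imwrite("pics/p8.png",np.hstack([cv2.resize(s,(350,315),interpolation=cv2.INTER_CUBIC),cv2.resize(im,(450,300),interpolation=cv2.INTER_CUBIC)[:300].copy() if 0 else cv2.resize(im,(450,315),interpolation=cv2.INTER_CUBIC)]))
E
```

```text
[0.4947512  0.24926393 0.19668357] [ 0.23570165 -1.23512662 -0.01497602]
[40.27532701 31.33756196] [34.47424786 53.37036731]
```

View pics/p8.png

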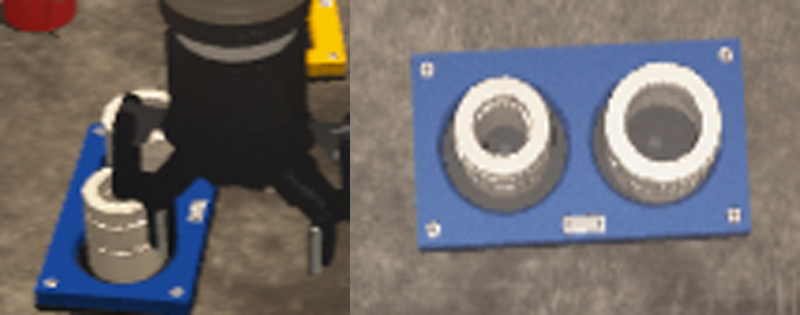

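The ring is flat and centred on the collar: its top is at top-camera crop (40.5,31.5) against a predicted (40.3,31.3). The finished pair is untouched and the arm is clear.

```bash
python3 -c "
from station import bot
print(bot.hand_in())"
```

```text
the job is handed in; nothing more can be done
None
```

I've handed the job in: both bushes, the valve body, and the steel collar with its ring centred on top are set in their carriers. The camera views confirm this and show the finished pair in place; the judge's result wasn't shown.

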